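# Close the photometer door and hold its filter wheel at the third stop

## Task

Push the open door of the small white photometer cabinet shut until it snaps home on its catch. Then grip the bar knob on the cabinet's roof and turn it clockwise from its red home mark, counting the clicks, to the third click stop and never beyond it; finish while still gripping the knob there, so that the filter wheel is held for the reading. Leave the two bottles and the crucible beside the cabinet where they stand.

Things in the scene. Friction and masses are not known exactly. Their poses are not given: they have to be found in the camera images.
- photometer: White filter photometer cabinet, fixed: 150 mm deep (its x), 160 mm wide (its y), 140 mm high, flat roof. Origin: centre of its underside, on the worktop. Its x points from the front to the back, so the door is on its -x side; z up. The indexing knob stands on the roof at (18, 0) mm of this frame. Position and yaw vary.
- chamber_door (a joint): Angle of the blue door, rad: 0 = fully shut, up to 1.3 open; starts 0.5 to 0.95. Upright hinge at the cabinet's right (-y) front edge; the free edge opens towards the cabinet's -x. Moves easily and stays where left. A sprung ball catch at the foot of the free edge resists from about 0.10, is passed at about 0.05 and then draws the door to 0; passing it takes about 5 to 12 N at door_push.
- door_hinge (a point): Point on the door's hinge axis, at (-81, -73) mm of the cabinet's frame, 70 mm above the worktop. Its frame turns with the door: y runs along the door to its free edge, -x is the outward normal of the outer face, z up. The door plate is 12 mm thick (6 mm each side of the axis), from y = 2 to 144 mm and from 14 to 126 mm above the worktop.
- door_push (a point): Point on the door's outer face, 110 mm from the hinge axis and 104 mm above the worktop. Axes as door_hinge: pushing along its +x shuts the door. Below it is a small pull handle, 22 mm proud, 128 mm from the hinge, 50 to 90 mm above the worktop.
- index_knob: Black knob turning about the vertical: skirt 46 mm across, 10 mm high; on it a bar grip 42 mm long (its x), 13 mm thick (its y), 10 to 38 mm above the roof. Origin: on its axis at roof level, 140 mm above the worktop. Its -x end, with a white line, is the pointer. At home it aims at the long red roof mark, 36 degrees right of straight to the front; clockwise, a short black mark for each stop.
- knob_grip (a point): Point on the knob's axis at 25 mm above the roof (165 mm above the worktop), the middle of the bar. Same axes as index_knob: pinch along y.
- index_shaft (a joint): Knob angle, rad, growing clockwise seen from above; starts at 0 = home (not counted as a stop). Click stops every 0.419 rad (24 degrees): first 0.419, second 0.838, third 1.257; more at 1.676 and 2.094, end stop at 2.15. Let go, it falls into the nearer stop; turning on, it resists up to about 0.13 N m, flips past mid-way to pulling ahead as much, and dies away in the stop.
- weighing_bottle: Clear glass weighing bottle with a knobbed lid, 41 mm across, 54 mm high, standing left of the cabinet; to be left alone. Origin: centre of its underside.
- bottle_small: Small bottle with a red cap, 44 mm across, 90 mm high, standing left of the cabinet; to be left alone. Origin: centre of its underside.
- crucible_1: White porcelain crucible, 42 mm across, 36 mm high, standing left of the cabinet; to be left alone. Origin: centre of its underside.

How it is judged:
By the outcome, as a careful person would: the job done as asked, in the order asked, and still so for the second after the job is handed in, while the arm keeps its last pose, push and grip.
It also fails if it takes over 51 s, if anything falls off the work surface, if the arm or the gripper's body presses on something with over 40 N, if the wrist force passes 120 N, or if a joint passes its speed limit or range.

## Robot

A 6-joint arm with a two-finger parallel gripper is mounted at the origin on a cart in front of the work surface, level with it; the furniture and walls round the work are solid. World frame = base frame: x ahead of the robot, y to its left, z up, the work surface at z = 0. Lengths are in m, angles in degrees, forces in N, time in s.
With the tool pointing down it reaches from about 0.35 to 0.875 m from the base axis. Payload 4.2 kg.
Tool frame: the origin (TCP) lies midway between the tips of the shut fingers; the grasp point (between the pads) lies 19 mm behind it; z points along the fingers, y is the line along which they close (so a half turn about z gives the same grasp; the last joint's range is limited). The gripper opens to 87 mm and grips with 3 to 60 N. Pads are 19 mm wide; open, the fingers measure 117 mm over their backs; the gripper's body (75 mm by 190 mm) begins 51 mm behind the grasp point.
Start: joints at [-54.683, 22.042, 0.453, 0, -68.411, -14.817], TCP at [0.219, -0.585, 0.223] pointing down, gripper open.
Joint ranges: [-179.83, 179.83], [-69.29, 118.12], [-61.27, 80.66], [-181.25, 117.63], [-171.15, -9.14], [-177.46, 177.46]. Speed limits (degrees/s): [159.86, 159.86, 180, 180, 180, 180].

## Interface

Orientations are given as [roll, pitch, yaw] about the fixed x, y, z axes, in that order (R = Rz(yaw) Ry(pitch) Rx(roll)).
In Python, from workcell import env gives the robot as it stands. The module is installed in compiled form; this text tells all that it offers. Calls block until the motion is done:
- env.goto(position, orientation): joint-space move of the TCP to a pose.
- env.move_straight(position, rotation=None, rate=0.15, force_limit=None): straight line of the TCP; rotation=None keeps the orientation; rate is the mean speed in m/s. With force_limit (N) it stops when the force on the tool has changed by that much, and returns True; else False.
- env.set_joints(angles): joint-space move.
- env.gripper_to(opening, grasp_force=None): opening from 0.0 (shut) to 1.0 (fully open); grasp_force is the grip in N (None keeps the last); returns when the fingers have stopped.
- env.dwell(seconds).
- env.inverse_kinematics(position, orientation): joint angles nearest the present ones, or None.
- env.read_state(): the state.
- env.grab_frame(name): name is "scene" or "top" or "wrist"; returns a dict with "image" (420x560x3 uint8, blue, green, red), "fx", "fy", "cx", "cy" (pixels), "position" and "orientation" of the camera in the world. Camera axes: x right, y up, looking along -z (the intrinsics and any distortion apply to the point x, -y, -z); pixel columns grow to the right and rows downward; lengths in m; the calibration is good to about 2 mm. A picture is of the moment at which its call begins. There is no depth.
A pose or a line that the arm cannot do raises env.Unreachable and nothing moves.
- env.close_job(): hands the job in; it is judged then, once.
Trained networks look in a picture, given as the dict that the camera call returned (one of the last four; its "shot" number tells which), for a name from the list of things; names that differ only in an ending like _2 or _b are one class to them, and where a whole thing is asked for, a point or a joint stands for the part that bears it (a point fixed in the world has none). Each returns a list of dicts, best first, with "score" (0 to 1); they miss things now and then, are a little off and sometimes report something else, mostly with a low value. They report only what shows in the picture. A call takes as long as a camera call.
- env.search_frame(picture, thing): "xyz" ([x, y, z] in m, in world coordinates, good to about 4 mm: the middle of the surface that is visible of it).
- env.trace(picture, thing): "mask" (420x560 bool, what is visible of it).
The state is a dict: "clock": time; "joint_positions": joint angles; "qvel": joint speeds; "joint_torque": joint torques, N m; "position": TCP position; "tool_rot": TCP orientation; "force": force on the tool from outside, world axes, zero at the start; "wrist_torque": the same for the moment, N m; "opening": opening from 0.0 (shut) to 1.0 (fully open); "finger_force": force on a finger pad.
Only numpy, scipy, OpenCV 4.12 (cv2) and the standard library are available. Lean on these libraries where they do the work, as an engineer would, in place of code of your own. Each camera call takes 0.05 s, during which the arm holds its last target. There are 200 camera calls.

## Working session

There is one attempt and no reset: what is moved stays moved. The work goes in short steps, each a Python script; the robot and the scene stay as the last script left them, time stands still between calls to the robot, and variables do not carry over. Pictures are saved under pics/ and viewed, at most 10 in all, crops included, and the job is handed in when it is done.

```bash
mkdir -p pics; python3 - <<'E'
from workcell import env
import cv2,numpy as np
ims=[]
for n in ["scene","top"]:
    f=env.grab_frame(n); ims.append(f["image"])
    print(n,f["fx"],f["fy"],f["cx"],f["cy"],f["position"],f["orientation"],[k for k in f])
    for t in ["photometer","chamber_door","index_knob","weighing_bottle","bottle_small","crucible_1"]:
        print(t,[(np.round(d["xyz"],3).tolist(),round(d["score"],2)) for d in env.search_frame(f,t)[:2]])
    cv2.imwrite(f"pics/{n}.png",f["image"])
print(env.read_state())
E
```

```text
scene 478.4487815597584 478.4487815597584 279.67463777599517 205.2128238946667 [0.19024813 0.44166437 0.72091892] [  48.65886496   -1.19130839 -141.77186422] ['image', 'fx', 'fy', 'cx', 'cy', 'position', 'orientation', 'shot']
photometer [([0.554, -0.255, 0.109], 0.69)]
chamber_door [([0.458, -0.289, 0.083], 0.69)]
index_knob []
weighing_bottle [([0.686, -0.004, 0.036], 0.92)]
bottle_small [([0.548, -0.009, 0.054], 0.6)]
crucible_1 []
top 493.6362993982914 493.6362993982914 272.59685930149413 208.50800350443507 [ 0.32463433 -0.09356258  1.30364117] [ 1.22187628e+01 -6.81071159e-02 -8.43957838e+01] ['image', 'fx', 'fy', 'cx', 'cy', 'position', 'orientation', 'shot']
photometer [([0.572, -0.277, 0.141], 0.85)]
chamber_door [([0.46, -0.296, 0.13], 0.95)]
index_knob [([0.605, -0.283, 0.153], 0.64)]
weighing_bottle [([0.693, -0.016, 0.039], 0.48)]
bottle_small [([0.553, -0.025, 0.067], 0.84)]
crucible_1 [([0.648, 0.136, 0.019], 0.55)]
{'clock': 0.7, 'joint_positions': array([-5.46815971e+01,  2.20394347e+01,  4.54073960e-01, -1.72026969e-03,
       -6.84131387e+01, -1.48179787e+01]), 'qvel': array([ 0.01684791, -0.07883176, -0.06663321, -0.05312723,  0.0160359 ,
        0.01747157]), 'joint_torque': array([ 1.30181147e-04, -3.90330899e+01,  1.87586081e+01,  4.22345191e+00,
        1.56465580e-02, -8.68560733e-06]), 'position': array([ 0.21891858, -0.58537785,  0.2225792 ]), 'tool_rot': array([-1.79998958e+02,  1.93018584e-03, -1.59500209e+02]), 'force': array([-0.21818495, -0.05512321, -0.56116672]), 'wrist_torque': array([0.01172581, 0.00629968, 0.02148668]), 'finger_force': 0.0, 'opening': 0.9983982530170719}
```

View pics/top.png

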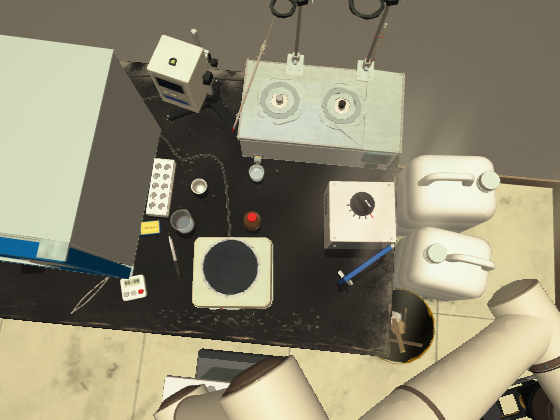

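View pics/scene.png

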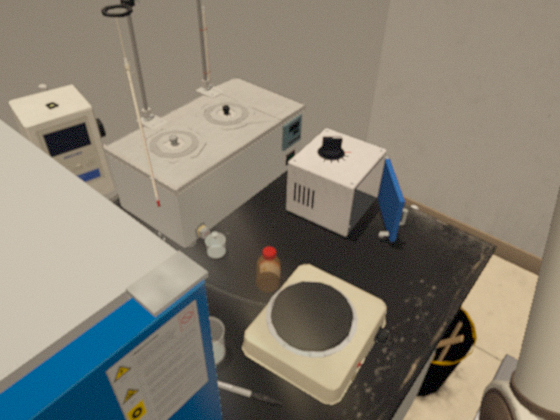

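The top view shows the roof quad at about (329,182)-(392,181)-(396,243)-(325,248), with the knob at (362,204). The door runs from its hinge at (394,247) to its free edge at (341,282). In the scene view the space around the roof is clear. I'll take a closer look with the wrist camera.

```bash
python3 - <<'E'
from workcell import env
import cv2,numpy as np
p=env.read_state()["position"]
env.move_straight([p[0],p[1],0.40],rate=0.25)
env.goto([0.47,-0.29,0.42],[180,0,180])
f=env.grab_frame("wrist"); np.save("w1.npy",f,allow_pickle=True)
print({k:v for k,v in f.items() if k!="image"})
for t in ["photometer","chamber_door","index_knob"]:
    print(t,[(np.round(d["xyz"],4).tolist(),round(d["score"],2)) for d in env.search_frame(f,t)[:2]])
cv2.imwrite("pics/w1.png",f["image"]); s=env.read_state(); print(s["clock"],s["position"],s["tool_rot"],s["joint_positions"])
E
```

```text
{'fx': 362.7636790009719, 'fy': 362.7636790009719, 'cx': 276.6699057901933, 'cy': 207.9681595075001, 'position': array([ 0.39003965, -0.29017554,  0.58195129]), 'orientation': array([-1.66288514e+01,  1.85703740e-02,  8.99465242e+01]), 'shot': 3}
photometer [([0.5585, -0.2914, 0.1394], 0.86), ([0.6004, -0.2861, 0.1522], 0.37)]
chamber_door [([0.4653, -0.3098, 0.1214], 0.62)]
index_knob [([0.6029, -0.2845, 0.1559], 0.88)]
3.2 [ 0.4696159  -0.29075617  0.41984684] [ 1.79996539e+02 -1.80684140e-02  1.79919288e+02] [-1.49454393e+01  1.09349899e+01  1.24377961e+01  1.29071031e-03
 -9.15211577e+01 -7.51352396e+01]
```

View pics/w1.png

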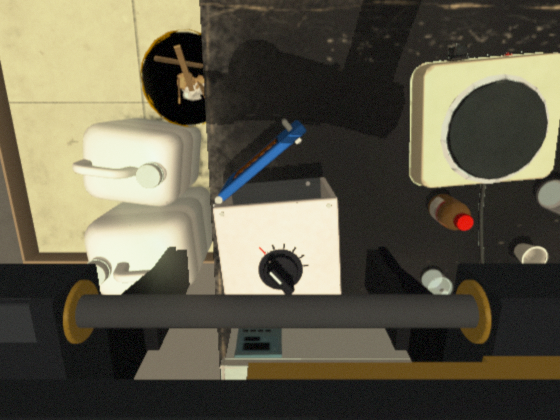

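```bash
cat > h.py <<'E'
import numpy as np
from scipy.spatial.transform import Rotation as R
def ray(f,uv,z):
    uv=np.atleast_2d(uv); d=np.c_[(uv[:,0]-f["cx"])/f["fx"],-(uv[:,1]-f["cy"])/f["fy"],-np.ones(len(uv))]
    d=R.from_euler("xyz",f["orientation"],degrees=True).apply(d); p=np.array(f["position"])
    return p+d*((z-p[2])/d[:,2])[:,None]
def proj(f,P):
    c=R.from_euler("xyz",f["orientation"],degrees=True).inv().apply(np.atleast_2d(P)-f["position"])
    return np.c_[f["cx"]+f["fx"]*c[:,0]/-c[:,2], f["cy"]-f["fy"]*c[:,1]/-c[:,2]]
E
python3 - <<'E'
import numpy as np,cv2
from h import *
f=np.load("w1.npy",allow_pickle=True).item()
g=cv2.cvtColor(f["image"],cv2.COLOR_BGR2GRAY).astype(float)
g=cv2.GaussianBlur(g,(3,3),0)
print(np.round(ray(f,[[218,208],[337,199],[341,293],[222,293],[280,268]],.14),4))
# sub-pixel edges: front (vertical scan), right side (horizontal scan), left side
F=[];Rr=[];L=[]
for u in range(235,325,3):
    c=g[192:216,u]; d=np.diff(c); i=np.argmax(d); F.append([u,192+i+.5])
for v in range(215,288,3):
    c=g[v,325:355]; i=np.argmin(np.diff(c)); Rr.append([325+i+.5,v])
    c=g[v,208:232]; i=np.argmax(np.diff(c)); L.append([208+i+.5,v])
for n,e in (("front",F),("left(+y)",Rr),("right(-y)",L)):
    P=ray(f,np.array(e),.14)[:,:2].astype(np.float32)
    l=cv2.fitLine(P,cv2.DIST_HUBER,0,.001,.001).ravel(); r=np.cross(l[:2],P-l[2:])
    print(n,l,np.degrees(np.arctan2(l[1],l[0])),np.abs(r).max())
c=cv2.resize(f["image"][100:310,190:400],None,fx=2.8,fy=2.8,interpolation=cv2.INTER_CUBIC)
cv2.imwrite("pics/w1c.png",c)
E
```

```text
[[ 0.522  -0.365   0.14  ]
 [ 0.5103 -0.2143  0.14  ]
 [ 0.6434 -0.2026  0.14  ]
 [ 0.6433 -0.3653  0.14  ]
 [ 0.6058 -0.2861  0.14  ]]
front [ 0.08175639 -0.99665236  0.5140277  -0.2881757 ] -85.31046 0.00062918116
left(+y) [ 0.9964783   0.08385054  0.5889175  -0.20782971] 4.8099294 0.00076801307
right(-y) [ 0.9966293   0.08203688  0.5817409  -0.36755392] 4.705655 0.0006338723<stdin>:16: DeprecationWarning: Arrays of 2-dimensional vectors are deprecated. Use arrays of 3-dimensional vectors instead. (deprecated in NumPy 2.0)
```

View pics/w1c.png

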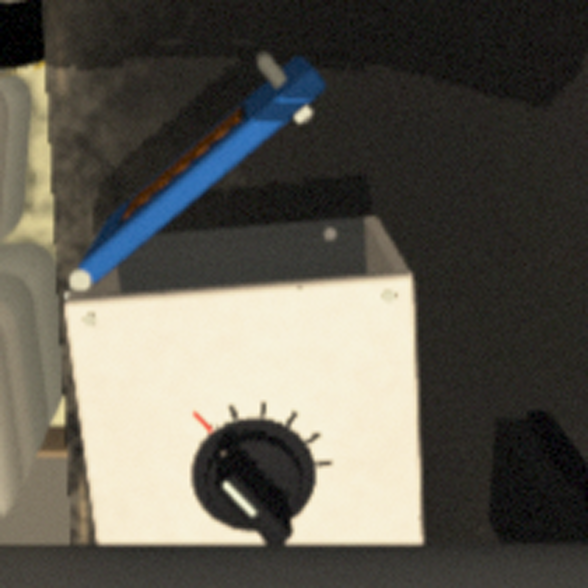

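The roof fit gives a cabinet yaw of about 4.75°, an origin of about (0.589, -0.287) and a knob axis at about (0.607, -0.286). In the crop, the red mark is at (204,421) and the bar is aligned with it. The black marks run clockwise to the right. Next I'll measure the door angle and shut the door.

```bash
cat >> h.py <<'E'
YAW=4.75; O=np.array([.5892,-.2874])
def cab(x,y,z): return np.r_[O+R.from_euler("z",YAW,degrees=True).as_matrix()[:2,:2]@[x,y],z]
HINGE=(-.081,-.073)
def push(th,out,z=.097,along=.110,tip=.0095):
    """tool pose with its face `out` m off the door's outer face at door angle th (rad)"""
    n=-(.006+tip+out); c,s=np.cos(th),np.sin(th)
    return cab(HINGE[0]+c*n-s*along,HINGE[1]+s*n+c*along,z),[180,0,(YAW+180+np.degrees(th)+180)%360-180]
E
python3 - <<'E'
from workcell import env
import cv2,json
from h import *
f=np.load("w1.npy",allow_pickle=True).item()
hsv=cv2.cvtColor(f["image"],cv2.COLOR_BGR2HSV)
m=cv2.inRange(hsv,(95,120,100),(125,255,255)); m[:, :205]=0; m[:100]=0; m[215:]=0; m[:,320:]=0
pts=np.argwhere(m)[:,::-1].astype(float)
P=ray(f,pts,.126)[:,:2]; h=cab(*HINGE,0)[:2]
l=cv2.fitLine(P.astype(np.float32),cv2.DIST_HUBER,0,.001,.001).ravel()
a=np.arctan2(l[1],l[0])
if l[1]<0:a+=np.pi
th0=a-np.pi/2-np.radians(YAW); d=P.mean(0)-h
print(len(pts),"theta line",th0,"theta mean",np.arctan2(d[1],d[0])-np.pi/2-np.radians(YAW),"ext",np.linalg.norm(P-h,axis=1).max())
print(proj(f,[cab(*HINGE,.126),push(th0,-.006-.0095,.126,.144)[0]]), (190+np.array([80,278])/2.8*[1,1])-[0,90])
for th in (th0,.5*th0,0):
    p,o=push(th,.04); print(p,o,env.inverse_kinematics(p,o))
E
```

```text
935 theta line 0.6162911726259115 theta mean 0.6141842417632553 ext 0.1417377199366096
[[218.00657887 199.4154615 ]
 [304.08936075 126.59857712]] [218.57142857 199.28571429]
[ 0.40124952 -0.31838691  0.097     ] [180, 0, np.float64(-139.9391168573668)] [-20.25335963  18.81026229 -24.97497718   0.         -46.21476052
 -29.68575723]
[ 0.4212855  -0.28631494  0.097     ] [180, 0, np.float64(-157.5945584286834)] [-15.9172804   18.5676126  -25.36203874   0.         -46.07034866
 -51.67727803]
[ 0.45010491 -0.2618304   0.097     ] [180, 0, np.float64(-175.25)] [-1.23155166e+01  1.95314313e+01 -2.38160838e+01 -2.54444375e-14
 -4.66524849e+01 -7.29344834e+01]
```

```bash
python3 - <<'E'
from workcell import env
import cv2
from h import *
th0=.615
env.gripper_to(0.0,20)
p,o=push(th0,.045,z=.30); env.goto(p,o)
env.move_straight(push(th0,.045)[0],rate=.2,force_limit=15)
def rep(t,r): s=env.read_state(); print(t,r,round(s["clock"],2),np.round(s["position"],4),np.round(s["force"],1))
rep("down",0)
p,o=push(th0,.005); print(env.move_straight(p,o,.1,25))
for th in np.r_[np.linspace(th0-.08,.14,6),.10,.07,.04,.02,0.,-.012]:
    p,o=push(th,0); r=env.move_straight(p,o,.06,30); rep(round(th,3),r)
    if r: break
f=env.grab_frame("top"); cv2.imwrite("pics/t2.png",cv2.resize(f["image"][150:310,270:430],None,fx=3.5,fy=3.5,interpolation=cv2.INTER_CUBIC))
E
```

```text
down 0 6.67 [ 0.3985 -0.3218  0.098 ] [0.8 0.4 0.5]
False
0.535 False 7.61 [ 0.4378 -0.2864  0.097 ] [0.  0.6 0.1]
0.456 False 7.91 [ 0.4445 -0.2806  0.097 ] [ 0.6  0.1 -0.6]
0.377 False 8.21 [ 0.4516 -0.2753  0.097 ] [-0.2  0.1 -0. ]
0.298 False 8.51 [ 0.459  -0.2706  0.097 ] [-0.4  0.2  0.4]
0.219 False 8.81 [ 0.4668 -0.2665  0.0969] [-1.   0.  -0.3]
0.14 False 9.11 [ 0.4748 -0.2631  0.0969] [ 0.  -0.1  0.7]
0.1 False 9.36 [ 0.479  -0.2616  0.097 ] [-0.1  0.9 -0.1]
0.07 False 9.61 [ 0.4803 -0.2608  0.0969] [-5.6 -1.9  3.5]
0.04 False 9.86 [ 0.4852 -0.2595  0.0968] [-2.   0.3  0.4]
0.02 False 10.11 [ 0.4889 -0.259   0.0972] [0.7 0.  0. ]
0.0 False 10.36 [ 0.4899 -0.2585  0.097 ] [-2.4  0.5  1.4]
-0.012 False 10.61 [ 0.4899 -0.2583  0.097 ] [-4.9 -1.3  3.3]
```

```bash
python3 - <<'E'
from workcell import env
import cv2
from h import *
for th in (-.03,-.05):
    p,o=push(th,0); r=env.move_straight(p,o,.06,20); s=env.read_state(); print(r,p,s["position"],np.round(s["force"],1))
p,o=push(0,.05); env.move_straight(p,o,.2)
p,o=push(0,.05,z=.26); env.move_straight(p,o,.25)
env.gripper_to(.6)
yaw0=YAW+36-180
k=cab(.018,0,.30); env.goto(k-np.r_[.06,0,0],[180,0,yaw0])
f=env.grab_frame("wrist"); np.save("w2.npy",f,allow_pickle=True)
cv2.imwrite("pics/w2.png",f["image"])
m=env.search_frame(f,"index_knob"); print([(d["xyz"],d["score"]) for d in m[:2]],proj(f,[cab(.018,0,.14),cab(.018,0,.178),cab(-.075,-.08,.14),cab(-.075,.08,.14)]))
s=env.read_state();print(s["clock"],s["position"],s["joint_positions"])
E
```

```text
False [ 0.49322825 -0.25783026  0.097     ] [ 0.48984065 -0.25802636  0.0969034 ] [-9.5 -2.6  6.1]
False [ 0.49541289 -0.25742619  0.097     ] [ 0.48971011 -0.25775049  0.09684921] [-13.7  -2.3   9.9]
[([0.6062, -0.2891, 0.1502], 0.75)] [[233.81751919 237.42604357]
 [228.80492955 253.74094993]
 [216.84327641 103.17338905]
 [361.69919179 208.60212849]]
14.2167 [ 0.54595279 -0.28566367  0.29974223] [-1.25953845e+01  1.89140815e+01  6.76626916e+00 -1.22370694e-02
 -7.79181738e+01 -3.67290668e+01]
```

View pics/w2.png

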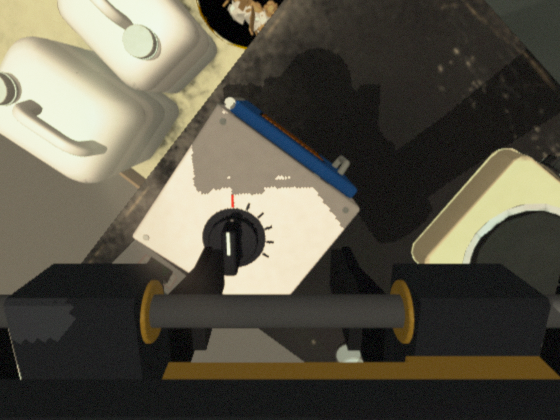

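The picture shows the blue door flush along the cabinet front, from (230,103) to (355,190). The knob is at about (234,239) against a predicted (234,237), and its bar points at the red mark at (233,200). Next I'll descend and grip gently, checking for a side force.

```bash
python3 - <<'E'
from workcell import env
from h import *
yaw0=YAW+36-180
def rep(t):
    s=env.read_state(); Rt=R.from_euler("xyz",s["tool_rot"],degrees=True).inv()
    print(t,round(s["clock"],2),np.round(s["position"],4),np.round(s["tool_rot"],2),"F tool",np.round(Rt.apply(s["force"]),1),"T tool",np.round(Rt.apply(s["wrist_torque"]),3),"op",round(s["opening"]*87,1),"ff",round(s["finger_force"],1))
k=cab(.018,0,.22); env.goto(k,[180,0,yaw0]); rep("above")
print(env.move_straight(cab(.018,0,.1545),None,.08,8)); rep("down")
env.gripper_to(.0,5); env.dwell(.2); rep("grip5")
E
```

```text
above 14.7 [ 0.6065 -0.286   0.2199] [ 1.7995e+02 -1.0000e-01 -1.3925e+02] F tool [ 0.3 -0.3 -0.9] T tool [-0.03  -0.002  0.005] op 52.4 ff 0.0
False
down 15.67 [ 0.6076 -0.2861  0.1551] [-1.7993e+02  3.0000e-02 -1.3924e+02] F tool [ 0.3  0.5 -0.3] T tool [-0.021  0.012  0.027] op 52.3 ff 0.0
grip5 16.61 [ 0.6078 -0.2866  0.1546] [-1.7989e+02  3.0000e-02 -1.3925e+02] F tool [ 0.5 -5.7  2. ] T tool [ 1.578  0.181 -0.013] op 13.0 ff 5.0
```

```bash
cat >> h.py <<'E'
def tool(env):
    s=env.read_state(); Rt=R.from_euler("xyz",s["tool_rot"],degrees=True).inv()
    return s,Rt.apply(s["force"]),Rt.apply(s["wrist_torque"])
E
python3 - <<'E'
from workcell import env
from h import *
t=np.radians(YAW+36-180); y=np.array([np.sin(t),-np.cos(t),0])
c=cab(.018,0,.1545)
for d in (.001,.002,.003,.004,.005):
    env.move_straight(c-y*d,None,.03); env.dwell(.1)
    s,F,T=tool(env); print(d,np.round(F,1),np.round(T,3),np.round(s["position"],4),round(s["finger_force"],1))
    if F[1]>-1: break
np.save("c.npy",c-y*d); print(round(s["clock"],2))
E
```

```text
0.001 [ 0.4 -2.5  0.8] [0.814 0.067 0.045] [ 0.6079 -0.2866  0.1546] 5.0
0.002 [-0.1  3.5 -2.3] [-0.903 -0.286  0.007] [ 0.6079 -0.2867  0.1546] 5.0
17.31
```

```bash
python3 - <<'E'
from workcell import env
from h import *
yaw0=YAW+36-180
t=np.radians(yaw0); y=np.array([np.sin(t),-np.cos(t),0])
c=cab(.018,0,.1545)-y*.0014
env.move_straight(c,None,.03); env.gripper_to(0,45); env.dwell(.1)
for a in range(0,37,4):
    if a: env.goto(c,[180,0,yaw0-a])
    s,F,T=tool(env); print(a,round(s["clock"],2),round(s["tool_rot"][2]-yaw0,2),np.round(F,1),"Tz",round(T[2],3),np.round(s["position"]-c,4)[:2],round(s["opening"]*87,2),round(s["finger_force"],1))
    if np.linalg.norm(F[:2])>25: break
E
```

```text
0 17.88 0.0 [-1.6  4.  -4.8] Tz -0.027 [-0.0002  0.0003] 12.69 45.0
4 18.12 -3.88 [-1.1  5.2 -3.8] Tz -0.114 [-0.0002  0.0003] 12.36 45.0
8 18.38 -7.91 [-1.1  5.7 -4.8] Tz -0.117 [-0.0003  0.0003] 12.55 45.0
12 18.62 -11.93 [-0.1  5.2 -5.4] Tz -0.042 [-0.0003  0.0004] 12.69 45.0
16 18.88 -15.96 [ 0.5  5.6 -4.3] Tz 0.148 [-0.0003  0.0005] 12.45 45.0
20 19.12 -19.96 [ 1.   5.2 -5.7] Tz 0.167 [-0.0004  0.0005] 12.53 45.0
24 19.38 -23.93 [ 0.8  7.1 -5.2] Tz 0.052 [-0.0004  0.0006] 12.9 45.0
28 19.62 -27.9 [ 2.   6.2 -4. ] Tz -0.086 [-0.0004  0.0007] 12.64 45.0
32 19.88 -31.9 [ 1.8  6.4 -4.4] Tz -0.146 [-0.0004  0.0007] 12.63 45.0
36 20.12 -35.93 [ 1.8  7.3 -5.6] Tz -0.046 [-0.0004  0.0008] 12.53 45.0
```

The torque trace shows the first stop at about 24–25° and the second mid-way hump at 36°. I'll carry on to 72°.

```bash
python3 - <<'E'
from workcell import env
from h import *
import cv2
yaw0=YAW+36-180
t=np.radians(yaw0); y=np.array([np.sin(t),-np.cos(t),0])
c=cab(.018,0,.1545)-y*.0014
for a in [40,44,48,52,56,60,64,68,70,71,72]:
    env.goto(c,[180,0,(yaw0-a+180)%360-180])
    s,F,T=tool(env); print(a,round(s["clock"],2),round((s["tool_rot"][2]-yaw0)%360-360,2),np.round(F,1),"Tz",round(T[2],3),np.round(s["position"]-c,4)[:2],round(s["opening"]*87,2))
    if np.linalg.norm(F[:2])>25: break
env.dwell(.4)
T=[]
for i in range(5): env.dwell(.05); s,F,q=tool(env); T.append(q[2])
print(np.round(T,3),F)
ims=[]
for n in("wrist","top"): f=env.grab_frame(n); ims.append(f["image"])
cv2.imwrite("pics/k.png",cv2.resize(ims[0],(700,525)));cv2.imwrite("pics/k2.png",ims[1])
E
```

```text
40 20.38 -39.96 [ 2.9  6.2 -5.6] Tz 0.167 [-0.0004  0.0009] 12.86
44 20.62 -43.95 [ 4.7  6.9 -4.9] Tz 0.151 [-0.0004  0.001 ] 12.42
48 20.88 -47.92 [ 3.5  5.6 -5.9] Tz -0.004 [-0.0004  0.001 ] 12.74
52 21.12 -51.9 [ 4.4  6.2 -5.3] Tz -0.116 [-0.0004  0.0011] 12.56
56 21.38 -55.89 [ 4.8  6.3 -6.3] Tz -0.103 [-0.0004  0.0011] 12.67
60 21.62 -59.92 [ 5.6  6.  -4.9] Tz 0.011 [-0.0003  0.0012] 12.36
64 21.88 -63.95 [ 5.6  5.9 -5.6] Tz 0.113 [-0.0003  0.0013] 12.57
68 22.12 -67.95 [ 5.2  6.3 -5. ] Tz 0.143 [-0.0003  0.0013] 12.39
70 22.38 -69.93 [ 5.8  6.2 -5.9] Tz 0.06 [-0.0002  0.0013] 12.76
71 22.62 -70.92 [ 7.4  5.  -5.4] Tz 0.096 [-0.0002  0.0014] 12.3
72 22.88 -71.91 [ 6.2  5.6 -5.9] Tz 0.024 [-0.0002  0.0014] 13.0
[ 0.037 -0.011  0.032  0.022  0.02 ] [ 6.06901674  4.28855828 -6.47915176]
```

View pics/k.png

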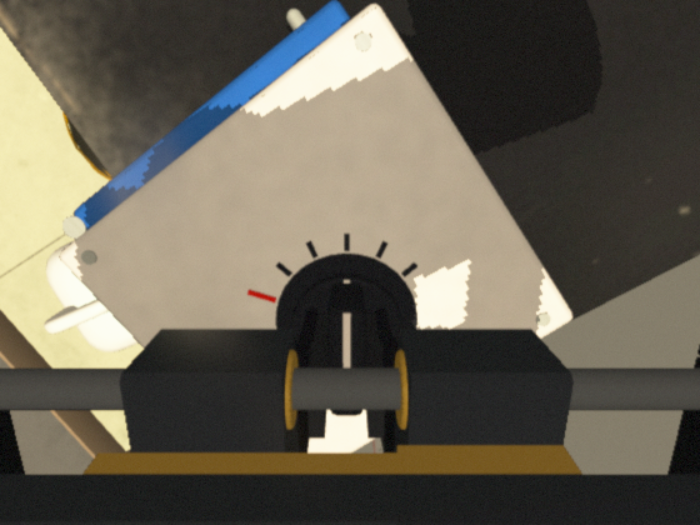

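The picture shows the pointer line at (347,280–365) aimed at the third black mark at (347,242). The red mark is at (262,295), the first black mark at (284,270) and the second at (312,249). The door is still flush and the wrist torque is close to zero, so I'm handing in.

```bash
python3 -c "
from workcell import env
s=env.read_state();print(s['clock'],s['finger_force'],s['opening']);print(env.close_job())"
```

```text
23.625 45.001640589907765 0.15008465735483453
the job is handed in; nothing more can be done
None
```

The cabinet door is shut on its catch, and the knob is turned to the third click stop and still gripped there; the job was handed in at 23.6 s without the bottles or crucible being touched.

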